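Weigh a lens mount on the spring scale and mark the reading

ROBOT

A 6-joint arm with a two-finger parallel gripper is mounted at the origin on the work surface. World frame = base frame: x ahead of the robot, y to its left, z up, the work surface at z = 0. Lengths are in mm, angles in rad, forces in N, time in s.
With the tool pointing down it reaches from about 350 to 975 mm from the base axis. Payload 7.1 kg.
Tool frame: the origin (TCP) lies midway between the tips of the shut fingers; the grasp point (between the pads) lies ctrl.grip_point_offset behind it (ctrl.grip_point_offset is the distance from the TCP to the grasp point, in mm); z points along the fingers, y is the line along which they close (so a half turn about z gives the same grasp; the last joint's range is limited). The gripper opens to 88 mm and grips with 3 to 60 N. Pads are 20 mm wide; open, the fingers measure 115 mm over their backs; the gripper's body (75 mm by 178 mm) begins 61 mm behind the grasp point.
Start: joints at [1.235, 0.423, 1.63, -0, 1.089, -0.019], TCP at [194.673, 593.892, 222.675] pointing down, gripper open.
Joint ranges: [-3, 3], [-0.9, 2.11], [0.09, 2.58], [-1.31, 4.45], [0.11, 2.69], [-2.54, 2.54]. Speed limits (rad/s): [2.39, 2.39, 3.01, 3.14, 3.14, 3.14].

INTERFACE

Orientations are given as a rotation vector (axis times angle).
In Python, from workcell import ctrl, get_image, close_job, finder gives the robot as it stands.
- The arm moves only by the tool servo_tool, never from a script. Its argument "deltas" is a list of rows, each a list of 2 entries, a list of its own where there are three numbers: the shift along the tool's x, y, z in mm, then the turn, a rotation vector about the tool's x, y, z in rad. A call has 1 to 5 rows; each row is the pose to reach, as a shift and turn from the pose commanded when the call began, along the tool's axes at that moment; what a row does not reach only later rows make up. A row lasts 1/12 s, in which the tool goes at most 41.7 mm and 7.16 degrees, less where a joint would pass 70% of its speed; a pose out of reach is approached as far as the arm can. A call with a gripper value outside its range is refused whole. "grip" is the closure, from -1 (fully open) to 1 (shut), so that 0 is half open, set as the call begins (left out, the last holds). The fingers move at their own pace and stop on an object; the grip force is fixed at half the most. Time passes only in rows, so rows that repeat a pose let the fingers close. It gives the time, the measured TCP pose, the force, the opening and the grip force at its end, in the units of the state.
- ctrl.get_obs(): the state, without advancing time (a new reading comes with each control period).
- get_image(name): name is "scene" or "top" or "wrist"; returns a dict with "frame" (480x640x3 uint8, blue, green, red), "depth" (480x640 float32, mm along the optical axis (not along the pixel's ray), 0 where there is no reading), "K" (3x3 intrinsics, pixels), "pose" (4x4, takes a point from camera to world coordinates). Camera axes: x right, y down, z forward; pixel columns grow to the right and rows downward; lengths in mm; the calibration is good to about 2 mm. A picture is of the moment at which its call begins.
- close_job(): hands the job in; it is judged then, once.
Trained networks look in a picture, given as the dict that the camera call returned (one of the last four; its "shot" number tells which), for a name from the list of things; names that differ only in an ending like _2 or _b are one class to them, and where a whole thing is asked for, a point or a joint stands for the part that bears it (a point fixed in the world has none). Each returns a list of dicts, best first, with "score" (0 to 1); they miss things now and then, are a little off and sometimes report something else, mostly with a low value. They report only what shows in the picture. A call takes as long as a camera call. They do not tell look-alikes from the thing itself.
- finder.search_frame(query, picture): "rect" ([centre column, centre row, width, height] as shares, 0 to 1, of the picture: columns of its width, rows of its height, round what is visible of it).
- finder.silhouettes(query, picture): "mask" (480x640 bool, what is visible of it) and "rect" ([centre column, centre row, width, height] as shares, 0 to 1, of the picture: columns of its width, rows of its height, round what is visible of it).
The state is a dict: "t": time; "qpos": joint angles; "qvel": joint speeds; "joint_torque": joint torques, N m; "ee_pos": TCP position; "orientation": TCP orientation; "ft_force": force on the tool from outside, world axes, zero at the start; "moment": the same for the moment, N m; "width": finger opening in mm; "grasp_force": force on a finger pad.
Only numpy, scipy, OpenCV 4.12 (cv2) and the standard library are available. Lean on these libraries where they do the work, as an engineer would, in place of code of your own. Each camera call takes 0.05 s, during which the arm holds its last target. There are 200 camera calls.

TASK

Weigh the lens mount that has the lifting eye: hang it by its eye on the hook of the spring scale, lowering it slowly so that the scale takes the weight bit by bit until your grip carries none of it, and only then let go, gently enough that the hook neither drops nor springs up. When it hangs free and still, slide the brass marker on the scale's column down until it is level with the pointer, leave everything there and take your hand away. Do not strain the scale and do not disturb the other things on the bench.

Things in the scene. Friction and masses are not known exactly. Their poses are not given: they have to be found in the camera images.
- mount_center (a point): Centre of the lens mount to weigh, 59 mm above its underside (118 mm tall, starts upright on the bench; mass unknown, 0.20 to 0.77 kg). z up; x is the axis of its lens and of its eye's opening. Foot 56 (x) by 44 (y) by 12 mm; black round lens cell, 60 mm diameter, 24 mm thick, axis 41 mm up; on top an aluminium lifting eye. Alike from front and back
- mount_eye (a point): Highest point inside the eye's opening, 108 mm above the mount's underside, on its mid axis. The eye is a plate 10 mm thick (x), 34 mm wide (y), 71 to 118 mm above the underside; its opening is 20 mm wide (y) from 71 to 101 mm up, then a gable roof (35 degrees) to this point. Grip the eye's outer sides (across y) 98 mm up: the hook then passes between the fingers
- mount: The lens mount itself: origin at the centre of its underside, axes as for mount_center
- scale: The spring scale's fixed stand: origin on the bench under the middle of its column, z up. Aluminium column 40 by 40 mm, 288 mm tall, on a base plate 12 mm thick covering x from -155 to 45 mm, y from -65 to 65 mm. The hook reaches to -x of this frame, the pointer and the marker's arm to -y
- hook_seat (a point): Middle of the hook's seat, on its bar's axis, 105 mm to -x of the column's axis; 240 mm above the bench unloaded. The 6 mm round bar comes from the column 8 mm higher, slopes down to the seat (level for 11 mm either side), then turns up: tip 25 mm to -x of this point, top 17 mm above it. Free space above; the eye goes over the tip towards the column. Seated, mount_eye is 4 mm above this
- hook (a joint): How far the carriage with hook and pointer has sunk, in m: 0 unloaded (top stop), 0.125 at the bottom stop. Spring: 65 N/m with 0.4 N preload, lightly damped: a hanging part of weight W newtons sinks it by (W - 0.4)/65 m, between about 0.024 and 0.110. A delicate spring: the hook should never move faster than 60 mm/s
- pointer (a point): Mid-height of the thin steel pointer (3 mm high) that sticks out from the carriage to -y beside the column, 27 mm to -x and 50 mm to -y of the column's axis; at the same height as hook_seat, it sinks with the hook
- marker_grip (a point): Mid-height of the brass marker's arm, 110 mm to -y and 4 mm to +x of the column's axis: the point to grip from above (across x) or to push down. The arm runs along -y to 130 mm from the column's axis, 12 mm wide (x), 14 mm high. The marker is level with the pointer when this point and point pointer are at the same height; the two never touch
- marker (a joint): How far the marker stands below its top, in m: 0 at the top (240 mm above the bench), 0.125 at the bottom; it starts near the top. Friction of about 1.5 N holds it where it is left. Level with the pointer when it equals joint hook
- iris: Bystander, to be left alone: iris on a short steel post, foot 44 mm diameter, 97 mm tall; origin under its foot
- lenstube: Bystander, to be left alone: black lens tube standing upright, 35 mm diameter, 60 mm tall; origin under its foot
- driver: Bystander, to be left alone: screwdriver lying on the bench, about 150 mm long; origin under its middle
Things that resemble listed ones, but are neither listed nor needed, are in the scene too. What is shaped like the mount but green or turquoise is not meant.

How it is judged (in metres and radians):
On the way, in this order (a step that is already met when the one before it is completed fails the run):
1. the mount hangs by its eye on the scale's hook, free of the fingers and still (distance between mount_eye and hook_seat below 0.016 m and contact force between mount and hook above 1.5 N and contact force between mount and the fingers below 0.05 N and angle between mount's own z axis and vertical below 0.2 rad and velocity of joint hook between -0.01 and 0.01 m/s and linear speed of mount below 0.03 m/s and value of joint hook above 0.015 m), for 0.3 s.
2. the marker is slid level with the pointer, within 4 mm, the mount still hanging (z of marker_grip in the frame of pointer between -0.004 and 0.004 m and distance between mount_eye and hook_seat below 0.016 m), for 0.2 s.
At the end, for the whole second after the job is handed in: The mount hangs upright (within 0.2 rad) by its eye on the hook's seat (mount_eye within 16 mm of hook_seat), out of the fingers and at rest, with the hook sunk by more than 15 mm under it; the marker stands level with the pointer within 4 mm, at rest (all of step 2 and contact force between mount and hook above 1.5 N and contact force between mount and the fingers below 0.05 N and angle between mount's own z axis and vertical below 0.2 rad and velocity of joint hook between -0.01 and 0.01 m/s and linear speed of mount below 0.03 m/s and value of joint hook above 0.015 m and velocity of joint marker between -0.005 and 0.005 m/s); the robot touches nothing.
It fails at once if the hook drops or springs faster than 0.06 m/s (load let go before the scale carried it, or set on or pushed too fast) (velocity of joint hook above 0.06 m/s or velocity of joint hook below -0.06 m/s).
It fails at once if the scale is strained: more than 18 N between the mount and the hook (contact force between mount and hook above 18 N).
It fails at once if the robot presses on the hook with more than 6 N (contact force between any of the fingers, the arm and hook above 6 N).
It fails at once if a bystander is moved by more than 20 mm (distance of any of iris, lenstube, driver from where it was at the start of the episode above 0.02 m).
It also fails if it takes over 72 s, if anything falls off the work surface, if the arm or the gripper's body presses on something with over 40 N, if the wrist force passes 120 N, or if a joint passes its speed limit or range.

## Working session

There is one attempt and no reset: what is moved stays moved. The work goes in short steps, Python scripts to look and compute and a tool call to move; the robot and the scene stay as the last step left them, time stands still between calls to the robot, and variables do not carry over. Pictures are saved under pics/ and viewed, at most 10 in all, crops included, and the job is handed in when it is done.

Besides the shell and the picture viewer there is one more tool, called after "Emit:" by a JSON object that holds its "fn" and its "kwargs". servo_tool: Moves the arm, as the interface text tells. Its arguments: {"type":"object","properties":{"deltas":{"type":"array","items":{"type":"array"}},"grip":{"type":"number"}},"required":["deltas"]}

```bash
mkdir -p pics
cat > h.py <<'E'
import numpy as np, cv2
from workcell import ctrl, get_image, close_job, finder
def world(p,u,v,d=None):
    d=p["depth"][int(round(v)),int(round(u))] if d is None else d
    K=p["K"];c=np.array([(u-K[0,2])*d/K[0,0],(v-K[1,2])*d/K[1,1],d,1]);return (p["pose"]@c)[:3]
def cloud(p):
    v,u=np.mgrid[0:480,0:640];d=p["depth"].astype(float);K=p["K"]
    c=np.stack([(u-K[0,2])*d/K[0,0],(v-K[1,2])*d/K[1,1],d,np.ones_like(d)],-1);return (c@p["pose"].T)[...,:3]
def proj(p,X):
    c=np.linalg.inv(p["pose"])@np.append(X,1);q=p["K"]@c[:3];return q[:2]/q[2]
E
python3 - <<'E'
from h import *
o=ctrl.get_obs();print({k:np.round(v,3) for k,v in o.items()},ctrl.grip_point_offset)
ims=[]
for n in("scene","top"):
    p=get_image(n);ims.append(p["frame"]);C=cloud(p);print(n,np.round(p["pose"],2).tolist())
    for q in("mount","scale","hook","marker","pointer","iris","lenstube","driver"):
        for r in finder.silhouettes(q,p)[:3]:
            m=r["mask"]&(p["depth"]>0);X=C[m]
            if len(X):print(n,q,round(r["score"],2),np.round(np.array(r["rect"])*[640,480,640,480]),np.round(np.percentile(X,[2,50,98],axis=0)).tolist(), p["frame"][m].mean(0).round())
cv2.imwrite("pics/a.png",ims[0]);cv2.imwrite("pics/b.png",ims[1])
E
```

```text
{'t': np.float64(0.0), 'qpos': array([ 1.235,  0.424,  1.631,  0.   ,  1.089, -0.019]), 'qvel': array([-0.   , -0.   , -0.001, -0.002, -0.001,  0.001]), 'joint_torque': array([-0.0000e+00, -5.4465e+01, -2.7366e+01,  6.4000e-02,  2.3000e-02,
       -0.0000e+00]), 'ee_pos': array([194.476, 593.391, 221.923]), 'orientation': array([-4.960e-01, -3.102e+00,  2.000e-03]), 'ft_force': array([0.101, 0.495, 0.571]), 'moment': array([-0.001,  0.027, -0.011]), 'grasp_force': np.float64(0.0), 'width': np.float64(87.809)} 18.700000000000003
scene [[-0.04, 0.79, -0.61, 1124.29], [1.0, 0.02, -0.03, 38.99], [-0.01, -0.61, -0.79, 839.35], [0.0, 0.0, 0.0, 1.0]]
scene mount 0.89 [158. 266.  38.  51.] [[565.0, -348.0, 1.0], [596.0, -319.0, 52.0], [615.0, -297.0, 118.0]] [157. 169.   6.]
scene mount 0.85 [263. 278.  32.  52.] [[588.0, -135.0, 1.0], [628.0, -105.0, 51.0], [644.0, -83.0, 118.0]] [ 67. 164.  39.]
scene mount 0.77 [199. 297.  33.  50.] [[633.0, -260.0, 4.0], [666.0, -226.0, 49.0], [681.0, -205.0, 119.0]] [150. 152. 151.]
scene scale 0.86 [371. 216. 108. 135.] [[438.0, 12.0, 4.0], [532.0, 136
[... 1428 characters left out ...]
47.] [[481.0, 39.0, 114.0], [499.0, 125.0, 254.0], [554.0, 172.0, 259.0]] [190. 184. 178.]
top hook 0.46 [241. 252.  26.  65.] [[537.0, 134.0, 233.0], [581.0, 147.0, 245.0], [636.0, 166.0, 251.0]] [101. 158. 180.]
top marker 0.59 [240. 251.  24.  61.] [[535.0, 133.0, -1.0], [583.0, 147.0, 245.0], [639.0, 197.0, 251.0]] [103. 153. 174.]
top pointer 0.71 [267. 289.  91.  55.] [[481.0, 38.0, 11.0], [499.0, 126.0, 253.0], [556.0, 176.0, 259.0]] [187. 181. 176.]
top lenstube 0.61 [174. 325.  24.  16.] [[439.0, 309.0, 4.0], [456.0, 320.0, 57.0], [470.0, 341.0, 62.0]] [47. 45. 45.]
top driver 0.86 [352. 197.  64.  25.] [[705.0, -112.0, -2.0], [724.0, -73.0, 22.0], [755.0, 13.0, 27.0]] [72. 70. 69.]
```

View pics/a.png

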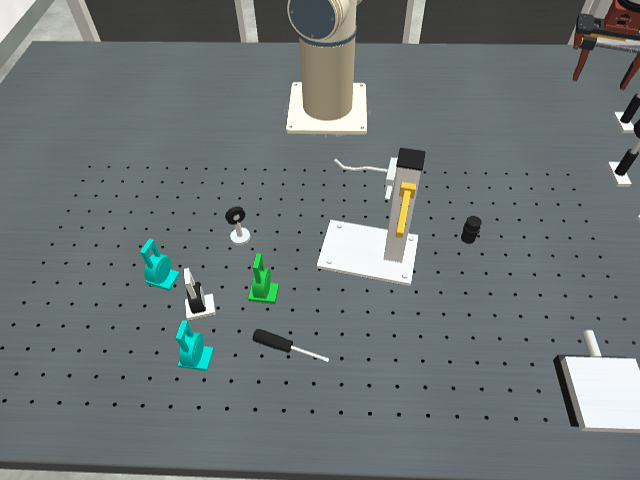

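View pics/b.png

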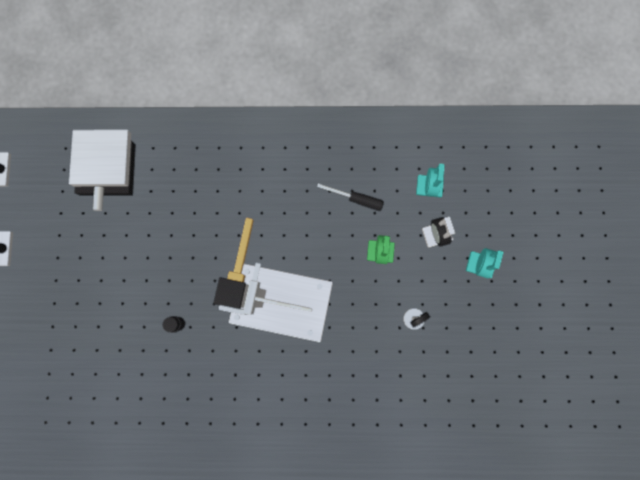

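The white mount with the black cell, at scene (199,297) and top (439,234), is the one meant. The look-alikes are turquoise (scene (158,266) and (195,345)) and green (263,278). The scale's hook points to world -y and its brass arm to world +x. Next I'll confirm the mount in a crop and measure the poses.

Run:
```python
from h import *
def rect(P,l):
    r=cv2.minAreaRect(P[:,:2].astype(np.float32));print(l,len(P),np.round(r[0],1),np.round(r[1],1),round(r[2],1),"z",np.round(np.percentile(P[:,2],[5,50,95]),1))
for n in("top","scene"):
    p=get_image(n);C=cloud(p);F=p["frame"].astype(int);X,Y,Z=C[...,0],C[...,1],C[...,2]
    box=(abs(X-655)<55)&(abs(Y+228)<45)&((F.max(2)-F.min(2))<50)
    rect(C[box&(Z>105)],n+" eye>105");rect(C[box&(Z>9)&(Z<14)],n+" foot")
    s=(abs(X-500)<150)&(abs(Y-110)<120)
    rect(C[s&(Z>282)&(Z<293)],n+" coltop");rect(C[s&(Z>9)&(Z<15)],n+" base")
    br=s&(F[...,2]-F[...,0]>60)&(Z>225);B=C[br];rect(B,n+" marker")
    hk=s&(Z>225)&(Z<270)&~br&(Y<115)&(X<520);rect(C[hk],n+" hook")
    H=C[hk];o=np.argsort(H[:,1]);print(np.round(H[o][::max(1,len(o)//12)]).tolist())
    u,v=(199,297) if n=="scene" else (439,234)
    if n=="scene": cr=cv2.resize(p["frame"][v-45:v+45,u-60:u+60],None,fx=5,fy=5,interpolation=cv2.INTER_CUBIC);cv2.imwrite("pics/c.png",cr)
```

```text
top eye>105 117 [ 650.  -234.1] [34.  10.4] 16.3 z [106.7 116.3 119.8]
top foot 136 [ 649.9 -233.3] [43.  54.5] 18.2 z [ 9.2 11.3 13.6]
top coltop 774 [512.7 158.1] [44.7 44. ] 78.7 z [285.  287.3 289.5]
top base 3786 [501.7 104.3] [199.6 129.8] 78.6 z [ 9.4 11.6 14.3]
top marker 509 [565.8  70. ] [179.4 106.9] 73.9 z [241.8 245.  250.7]
top hook 191 [495.3  71.6] [87.   5.9] 78.6 z [240.8 247.6 254. ]
[[486.0, 29.0, 257.0], [486.0, 36.0, 252.0], [488.0, 43.0, 248.0], [491.0, 50.0, 244.0], [491.0, 56.0, 243.0], [494.0, 63.0, 243.0], [492.0, 70.0, 243.0], [497.0, 76.0, 245.0], [497.0, 83.0, 248.0], [501.0, 91.0, 249.0], [500.0, 97.0, 254.0], [502.0, 104.0, 253.0], [502.0, 110.0, 252.0]]
scene eye>105 122 [ 653.2 -233. ] [35.1 10.3] 16.4 z [106.1 116.8 118.9]
scene foot 254 [ 653.5 -232.9] [45.  56.1] 17.6 z [ 9.6 11.4 13.3]
scene coltop 521 [516.4 159.2] [43.7 46.8] 78.3 z [284.4 287.8 289.3]
scene base 3649 [505.6 105.7] [199.7 132.5] 78.8 z [ 9.7 11.8 14.1]
scene marker 518 [588.8 146.9] [ 25.8 114.9] 76.1 z [235.  245.3 250.5]
scene hook 177 [499.2  72.5] [87.4  7.7] 77.9 z [240.2 247.  253.4]
[[489.0, 30.0, 255.0], [492.0, 35.0, 248.0], [494.0, 41.0, 245.0], [496.0, 46.0, 243.0], [496.0, 54.0, 240.0], [496.0, 61.0, 242.0], [498.0, 68.0, 237.0], [499.0, 77.0, 246.0], [499.0, 83.0, 249.0], [504.0, 90.0, 251.0], [504.0, 97.0, 251.0], [507.0, 104.0, 250.0], [509.0, 111.0, 249.0]]
```

View pics/c.png

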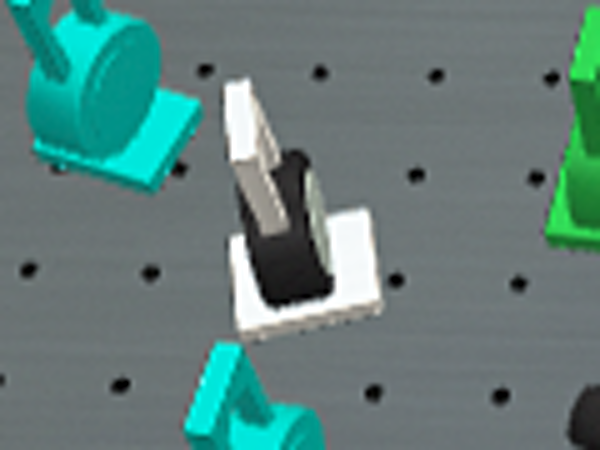

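The crop confirms it: a white foot, a black cell and a light aluminium eye, in the middle at about (265,190).

Averages of the two cameras:

| Item | Position (mm) | Direction |
|---|---|---|
| Mount | (652,-233) | y axis at about 17° |
| Column | (514.5,158.8) | scale x axis at 78.6° |
| Hook seat | (493.7,55.8,240) | |

I'll rise and swing over to the mount.

Emit:
{"fn": "servo_tool", "kwargs": {"deltas": [[[-23,-22,-26],[0,0,0.1]],[[-46,-44,-52],[0,0,0.2]],[[-69,-66,-78],[0,0,0.3]],[[-92,-88,-104],[0,0,0.4]],[[-115,-110,-130],[0,0,0.5]]]}}

```text
t: 1.42
ee_pos: [270.0, 452.1, 353.8]
orientation: [1.254, 2.88, -0.0]
ft_force: [0.2, -0.5, 0.5]
width: 87.8
grasp_force: 0.0
```

```bash
cat > to.py <<'E'
# usage: to.py x y z yawdeg(of tool x axis)  -> shift in tool axes and turn about tool z
import sys
from h import *
from scipy.spatial.transform import Rotation as Ro
o=ctrl.get_obs();R=Ro.from_rotvec(o["orientation"]).as_matrix()
x=R[:,0];yaw=np.degrees(np.arctan2(x[1],x[0]))
t=np.array(list(map(float,sys.argv[1:4])));dy=(float(sys.argv[4])-yaw+180)%360-180
print("t",round(o["t"],2),"pos",np.round(o["ee_pos"],1),"yaw",round(yaw,1),"tilt",np.round(R[:,2],3),"F",np.round(o["ft_force"],2),"w",round(o["width"],1),"g",round(o["grasp_force"],1),"q",np.round(o["qpos"],2))
print("shift",np.round(R.T@(t-o["ee_pos"]),1),"turn z",round(-np.radians(dy),3))
E
python3 to.py 652 -233 300 107.2
```

```text
t 1.42 pos [270.  452.1 353.8] yaw 132.9 tilt [ 0. -0. -1.] F [ 0.21 -0.45  0.54] w 87.8 g 0.0 q [ 1.01  0.14  1.7  -0.    1.3   0.26]
shift [-761.8 -187.    53.9] turn z 0.449
```

Emit:
{"fn": "servo_tool", "kwargs": {"deltas": [[[-39,-10,0],[0,0,0]],[[-78,-20,0],[0,0,0]],[[-117,-30,0],[0,0,0]],[[-156,-39,0],[0,0,0]],[[-195,-48,0],[0,0,0]]]}}

```text
t: 1.83
ee_pos: [368.6, 276.8, 353.1]
orientation: [1.247, 2.883, 0.001]
ft_force: [1.0, 0.1, -0.5]
width: 87.7
grasp_force: 0.0
```

Emit:
{"fn": "servo_tool", "kwargs": {"deltas": [[[-39,-10,0],[0,0,0]],[[-78,-20,0],[0,0,0]],[[-117,-30,0],[0,0,0]],[[-156,-39,0],[0,0,0]],[[-195,-48,0],[0,0,0]]]}}

```text
t: 2.25
ee_pos: [467.2, 101.6, 353.0]
orientation: [1.248, 2.883, 0.001]
ft_force: [0.8, 0.6, 0.6]
width: 87.9
grasp_force: 0.0
```

Emit:
{"fn": "servo_tool", "kwargs": {"deltas": [[[-39,-10,0],[0,0,0.09]],[[-78,-20,0],[0,0,0.18]],[[-117,-30,0],[0,0,0.27]],[[-156,-38,0],[0,0,0.36]],[[-195,-48,0],[0,0,0.45]]]}}

```text
t: 2.67
ee_pos: [565.9, -73.4, 352.8]
orientation: [1.865, 2.527, 0.001]
ft_force: [0.3, 0.8, 0.5]
width: 87.7
grasp_force: 0.0
```

```bash
python3 to.py 652 -233 220 107.2
```

```text
t 2.67 pos [565.9 -73.4 352.8] yaw 107.1 tilt [ 0.001  0.    -1.   ] F [0.29 0.82 0.47] w 87.7 g 0.0 q [-0.15  0.22  1.61  0.    1.31 -0.45]
shift [-177.8   35.2  132.9] turn z -0.001
```

Emit:
{"fn": "servo_tool", "kwargs": {"deltas": [[[-37,7,10],[0,0,0]],[[-74,14,20],[0,0,0]],[[-111,21,40],[0,0,0]],[[-147,28,58],[0,0,0]],[[-178,35,80],[0,0,0]]]}}

```text
t: 3.08
ee_pos: [653.0, -233.5, 272.6]
orientation: [1.859, 2.53, 0.001]
ft_force: [0.4, 1.1, 0.3]
width: 87.6
grasp_force: 0.0
```

Emit:
{"fn": "servo_tool", "kwargs": {"deltas": [[[0,0,35],[0,0,0]],[[0,0,55],[0,0,0]],[[0,0,55],[0,0,0]]]}}

```text
t: 3.33
ee_pos: [648.9, -230.5, 211.7]
orientation: [-1.855, -2.524, 0.004]
ft_force: [-1.0, 0.1, -0.5]
width: 87.9
grasp_force: 0.0
```

```bash
python3 to.py 652 -233 79 107.2
python3 - <<'E'
from h import *
p=get_image("wrist");print(np.round(p["pose"],2).tolist());C=cloud(p);F=p["frame"].astype(int);X,Y,Z=C[...,0],C[...,1],C[...,2]
b=(abs(X-652)<60)&(abs(Y+233)<60)&((F.max(2)-F.min(2))<50)
for l,m in(("eye",b&(Z>107)&(Z<125)),("foot",b&(Z>9)&(Z<15))):
    P=C[m]
    if len(P)>5:
        r=cv2.minAreaRect(P[:,:2].astype(np.float32));print(l,len(P),np.round(r[0],1),np.round(r[1],1),round(r[2],1),np.median(P[:,2]))
cv2.imwrite("pics/d.png",p["frame"])
E
```

```text
t 3.33 pos [ 648.9 -230.5  211.7] yaw 107.4 tilt [-0.009  0.003 -1.   ] F [-1.01  0.07 -0.52] w 87.9 g 0.0 q [-0.36  0.53  1.48  0.    1.14 -0.66]
shift [ -4.1   3.2 132.6] turn z 0.003
[[0.95, 0.29, 0.07, 627.65], [0.3, -0.92, -0.26, -160.07], [-0.01, 0.27, -0.96, 374.26], [0.0, 0.0, 0.0, 1.0]]
eye 906 [ 651.2 -235.7] [33.9 10.8] 16.2 117.82383345659534
foot 881 [ 646.2 -217.5] [43.1 18. ] 16.6 11.98386809084036
```

View pics/d.png

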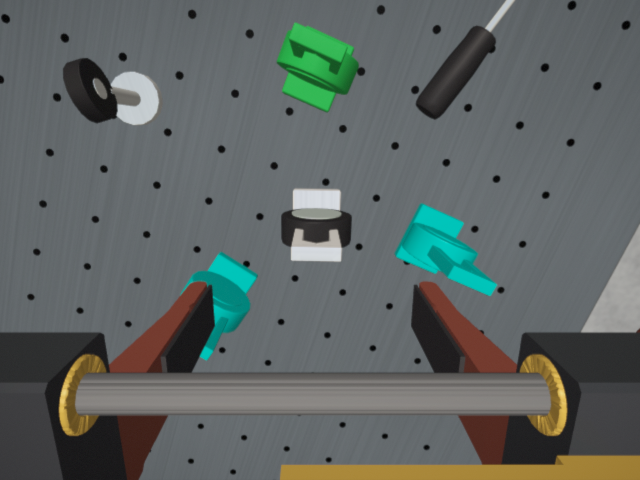

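The wrist view shows the mount centred between the fingers with its eye at about (317,245). Turquoise mounts stand near both finger paths, at (205,300) and (445,245). I'll half-close the gripper and check the clearance once settled.

Emit:
{"fn": "servo_tool", "kwargs": {"deltas": [[[-5,3,40],[0,0,0.015]],[[-5,3,40],[0,0,0.015]],[[-5,3,40],[0,0,0.015]],[[-5,3,40],[0,0,0.015]]], "grip": -0.3}}

```text
t: 3.72
ee_pos: [657.2, -234.7, 180.1]
orientation: [1.876, 2.517, 0.001]
ft_force: [0.0, 0.7, 0.4]
width: 64.5
grasp_force: 0.0
```

```bash
python3 - <<'E'
from h import *
p=get_image("wrist");C=cloud(p);F=p["frame"].astype(int);X,Y,Z=C[...,0],C[...,1],C[...,2]
b=(abs(X-652)<40)&(abs(Y+233)<30)&((F.max(2)-F.min(2))<50)
P=C[b&(Z>107)&(Z<125)];r=cv2.minAreaRect(P[:,:2].astype(np.float32));print(len(P),np.round(r[0],1),np.round(r[1],1),round(r[2],1),np.median(P[:,2]))
a=np.radians(16.6)
for n in("top","scene"):
    p=get_image(n);C=cloud(p);F=p["frame"].astype(int)
    q=C[(F.max(2)-F.min(2)>60)&(C[...,2]>55)&(C[...,2]<125)];d=q[:,:2]-[651.5,-235]
    Yt=d@[np.cos(a),np.sin(a)];Xt=d@[-np.sin(a),np.cos(a)]
    m=abs(Xt)<22
    print(n,"in strip: y",np.sort(np.round(Yt[m&(abs(Yt)<150)]))[::8])
E
python3 to.py 651.5 -235 79 106.6
```

```text
1203 [ 651.3 -235.7] [33.9 10.6] 16.0 117.80224633052518
top in strip: y [ 79.  82.  84.  85.  86.  87.  88.  89.  89.  90.  90.  91.  92.  92.
  94.  95.  96.  97.  98.  99. 100. 102. 103. 104. 105. 106. 108. 110.
 112. 114. 115. 117. 119. 122. 125. 132.]
scene in strip: y [ 86.  92.  94.  95.  96.  96.  97.  97.  98.  98.  99.  99.  99. 100.
 100. 100. 100. 101. 102. 102. 103. 103. 104. 105. 105. 106. 107. 107.
 108. 108. 109. 110. 111. 111. 112. 113. 113. 114. 115. 116. 117. 118.
 119. 120. 120. 121. 121. 122. 123. 123. 124. 124. 125. 125. 125. 126.
 126. 127. 128. 129. 131. 133. 135.]
t 3.87 pos [ 657.3 -234.9  180.3] yaw 106.6 tilt [ 0.003 -0.001 -1.   ] F [ 0.06 -0.06  1.34] w 57.5 g 0.0 q [-0.36  0.57  1.49  0.    1.08 -0.65]
shift [  1.7  -5.9 101.3] turn z -0.0
```

Emit:
{"fn": "servo_tool", "kwargs": {"deltas": [[[2,-6,25],[0,0,0]],[[2,-6,55],[0,0,0]],[[2,-6,80],[0,0,0]],[[2,-6,101],[0,0,0]],[[2,-6,101],[0,0,0]]]}}

```text
t: 4.28
ee_pos: [647.7, -233.6, 73.6]
orientation: [-1.875, -2.514, 0.002]
ft_force: [-1.0, 0.7, -0.2]
width: 57.1
grasp_force: 0.0
```

```bash
cat > ft.py <<'E'
from h import *
L=[]
for i in range(12):
    o=ctrl.get_obs();L.append(np.r_[o["ft_force"],o["moment"]]);get_image("top")
L=np.array(L);print("F",np.round(L[:,:3].mean(0),3),"sd",np.round(L[:,:3].std(0),2),"zs",np.round(L[:,2],2))
E
python3 ft.py; python3 to.py 651.5 -235 79 106.6
```

```text
F [-0.31  -0.056  0.212] sd [0.43 0.57 0.51] zs [-0.17  0.66  1.18 -0.33 -0.24 -0.17  0.7   0.6  -0.3  -0.18  0.83 -0.05]
t 4.88 pos [ 650.  -234.6   77.1] yaw 106.6 tilt [ 0.001 -0.    -1.   ] F [ 0.5  -0.24  0.25] w 57.1 g 0.0 q [-0.36  0.69  1.55 -0.    0.9  -0.65]
shift [-0.8  1.3 -1.9] turn z -0.001
```

Emit:
{"fn": "servo_tool", "kwargs": {"deltas": [[[0,1,-2],[0,0,0]],[[0,1,-2],[0,0,0]],[[0,1,-2],[0,0,0]],[[0,1,-2],[0,0,0]],[[0,1,-2],[0,0,0]]], "grip": 1}}

```text
t: 5.3
ee_pos: [650.9, -234.2, 78.7]
orientation: [1.878, 2.518, 0.0]
ft_force: [0.5, -0.1, -0.3]
width: 33.8
grasp_force: 30.0
```

Emit:
{"fn": "servo_tool", "kwargs": {"deltas": [[[0,0,0],[0,0,0]],[[0,0,0],[0,0,0]],[[0,0,0],[0,0,0]]]}}

```text
t: 5.55
ee_pos: [650.9, -234.2, 78.6]
orientation: [1.878, 2.518, 0.0]
ft_force: [1.0, -0.6, 0.1]
width: 34.1
grasp_force: 30.0
```

```bash
python3 to.py 651.5 -235 79 106.6
```

```text
t 5.55 pos [ 650.9 -234.2   78.6] yaw 106.6 tilt [ 0. -0. -1.] F [ 0.96 -0.58  0.15] w 34.1 g 30.0 q [-0.36  0.69  1.55  0.    0.91 -0.65]
shift [-0.9  0.3 -0.4] turn z -0.001
```

Emit:
{"fn": "servo_tool", "kwargs": {"deltas": [[[0,0,-5],[0,0,0]],[[0,0,-30],[0,0,0]],[[0,0,-65],[0,0,0]],[[0,0,-100],[0,0,0]],[[0,0,-135],[0,0,0]]]}}

```text
t: 5.97
ee_pos: [649.4, -233.7, 213.5]
orientation: [-1.876, -2.515, 0.002]
ft_force: [2.4, -0.7, -6.9]
width: 33.9
grasp_force: 30.0
```

Emit:
{"fn": "servo_tool", "kwargs": {"deltas": [[[0,0,-20],[0,0,0.1]],[[0,0,-30],[0,0,0.2]],[[0,0,-30],[0,0,0.3]],[[0,0,-30],[0,0,0.4]],[[0,0,-30],[0,0,0.49]]]}}

```text
t: 6.38
ee_pos: [649.7, -233.8, 242.8]
orientation: [-2.436, -1.98, 0.002]
ft_force: [-0.5, 0.7, -7.4]
width: 33.3
grasp_force: 30.0
```

```bash
python3 to.py 479.8 -12.7 250 78.6
```

```text
t 6.38 pos [ 649.7 -233.8  242.8] yaw 78.2 tilt [-0.003  0.001 -1.   ] F [-0.53  0.69 -7.43] w 33.3 g 30.0 q [-0.36  0.5   1.45 -0.    1.19 -0.16]
shift [ 181.7 -211.5   -6.6] turn z -0.007
```

Emit:
{"fn": "servo_tool", "kwargs": {"deltas": [[[15,-18,0],[0,0,0]],[[40,-47,-3],[0,0,0]],[[66,-77,-5],[0,0,0]],[[92,-107,-7],[0,0,0]],[[118,-137,-7],[0,0,0]]]}}

```text
t: 6.8
ee_pos: [537.8, -90.0, 249.9]
orientation: [-2.432, -1.985, 0.002]
ft_force: [0.1, 1.8, -6.5]
width: 33.4
grasp_force: 30.0
```

Emit:
{"fn": "servo_tool", "kwargs": {"deltas": [[[24,-28,0],[0,0,0]],[[46,-54,0],[0,0,0]],[[60,-70,0],[0,0,0]],[[64,-75,0],[0,0,0]],[[64,-75,0],[0,0,0]]]}}

```text
t: 7.22
ee_pos: [477.6, -12.5, 250.2]
orientation: [-2.43, -1.989, 0.002]
ft_force: [-0.5, -0.2, -6.7]
width: 33.7
grasp_force: 30.0
```

```bash
python3 ft.py; python3 to.py 479.8 -12.7 236 78.6
python3 - <<'E'
from h import *
from scipy.spatial.transform import Rotation as Ro
o=ctrl.get_obs();print(np.round(o["ee_pos"],1))
s=np.array([np.cos(np.radians(78.6)),np.sin(np.radians(78.6))]);n=np.array([s[1],-s[0]])
# positions in scale frame about column (514.5,158.8): along s and along n(-y)
for c in("wrist","top","scene"):
    p=get_image(c);C=cloud(p);F=p["frame"].astype(int);g=(F.max(2)-F.min(2))<50
    d=C[...,:2]-[514.5,158.8];a=d@s;b=d@n;Z=C[...,2]
    hk=g&(a<-85)&(a>-133)&(abs(b)<12)&(Z>230)&(Z<265)
    e=(a<-135)&(a>-200)&(abs(b)<19)&(Z>240)&(Z<300)
    print(c,"hook n",hk.sum(),"lat",np.round(np.median(b[hk]),1) if hk.any() else None,"amin",np.round(a[hk].min(),1) if hk.any() else None,"z",np.round(np.percentile(Z[hk],[5,50,95]),1) if hk.any() else None)
    if e.any():print("  eye",e.sum(),"lat",np.round(np.percentile(b[e],[3,50,97]),1),"a",np.round(np.percentile(a[e],[3,50,97]),1),"z",np.round(np.percentile(Z[e],[3,97]),1))
    if c=="wrist":cv2.imwrite("pics/e.png",p["frame"])
E
```

```text
F [ 0.115 -0.037 -6.903] sd [0.35 0.68 0.33] zs [-6.71 -7.41 -7.01 -6.89 -6.05 -6.72 -7.14 -7.03 -6.91 -7.01 -7.24 -6.73]
t 7.82 pos [479.6 -13.8 250.6] yaw 78.5 tilt [-0. -0. -1.] F [-0.02 -0.47 -6.96] w 33.6 g 30.0 q [-0.05  0.17  1.92 -0.    1.05  0.15]
shift [ 1.1  0.  14.6] turn z -0.002
[479.6 -13.8 250.6]
wrist hook n 1792 lat -0.3 amin -133.0 z [241.4 243.9 256.2]
  eye 8979 lat [-17.7  -0.2  17.7] a [-186.9 -173.5 -166.4] z [240.9 295. ]
top hook n 0 lat None amin None z None
scene hook n 95 lat 2.1 amin -131.4 z [238.8 243.3 254.9]
  eye 50 lat [-18.8  -8.1  18. ] a [-179.1 -164.8 -162.9] z [240.2 277.8]
```

View pics/e.png

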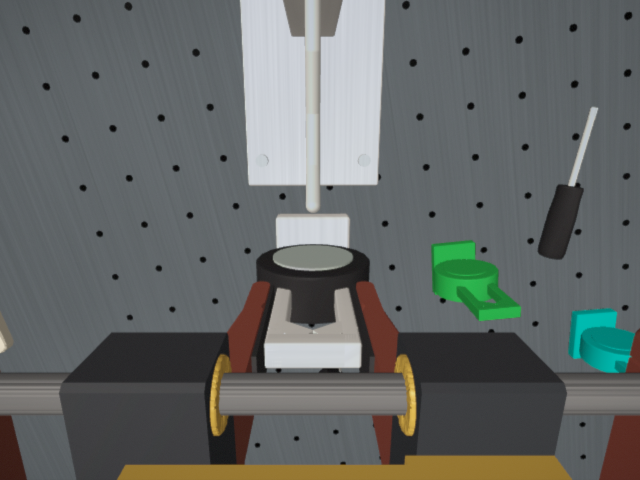

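The hook tip at (313,208) lines up with the eye at (313,320). The weight is about 7.0 N, so I expect a sink of about 102 mm. I'll lower to passing height, then slide over the tip.

Emit:
{"fn": "servo_tool", "kwargs": {"deltas": [[[0,0,8],[0,0,0]],[[0,0,15],[0,0,0]],[[0,0,15],[0,0,0]],[[10,0,15],[0,0,0]],[[22,0,15],[0,0,0]]]}}

```text
t: 8.38
ee_pos: [483.8, 8.3, 235.4]
orientation: [-2.434, -1.985, 0.001]
ft_force: [0.5, 0.1, -6.9]
width: 33.6
grasp_force: 30.0
```

Emit:
{"fn": "servo_tool", "kwargs": {"deltas": [[[12,0,0],[0,0,0]],[[24,0,0],[0,0,0]],[[36,0,0],[0,0,0]],[[45,0,0],[0,0,0]],[[50,0,0],[0,0,0]]]}}

```text
t: 8.8
ee_pos: [494.2, 58.7, 235.7]
orientation: [2.432, 1.989, 0.001]
ft_force: [-0.2, -0.7, -7.1]
width: 33.9
grasp_force: 30.0
```

Emit:
{"fn": "servo_tool", "kwargs": {"deltas": [[[0,0,0],[0,0,0]],[[0,0,0],[0,0,0]],[[0,0,0],[0,0,0]]]}}

```text
t: 9.05
ee_pos: [493.7, 56.8, 235.6]
orientation: [2.433, 1.987, -0.001]
ft_force: [-1.2, 0.1, -6.9]
width: 33.6
grasp_force: 30.0
```

```bash
cat > side.py <<'E'
from h import *
import sys
p=get_image("scene");cv2.imwrite(sys.argv[1],cv2.resize(p["frame"][100:280,290:450],None,fx=3.3,fy=3.3,interpolation=cv2.INTER_CUBIC))
E
python3 to.py 494 54 235 78.6; python3 side.py pics/f.png
```

```text
t 9.05 pos [493.7  56.8 235.6] yaw 78.5 tilt [-0. -0. -1.] F [-1.23  0.09 -6.92] w 33.6 g 30.0 q [ 0.09  0.22  1.9  -0.    1.03  0.29]
shift [-2.7  0.9  0.6] turn z -0.002
```

View pics/f.png

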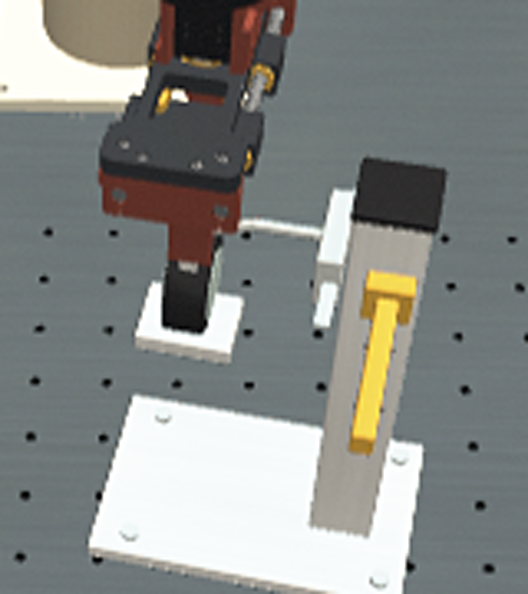

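The bar now passes between the fingers at (250,225) with nothing touching. I'll lower to just above the seat, then go slowly.

Emit:
{"fn": "servo_tool", "kwargs": {"deltas": [[[0,0,4],[0,0,0]],[[0,0,9],[0,0,0]],[[0,0,13],[0,0,0]],[[0,0,15],[0,0,0]],[[0,0,16],[0,0,0]]]}}

```text
t: 9.52
ee_pos: [493.5, 56.8, 219.0]
orientation: [-2.433, -1.987, 0.002]
ft_force: [0.1, 0.3, -7.2]
width: 33.8
grasp_force: 30.0
```

Emit:
{"fn": "servo_tool", "kwargs": {"deltas": [[[0,0,1],[0,0,0]],[[0,0,2.5],[0,0,0]],[[0,0,4],[0,0,0]],[[0,0,6],[0,0,0]],[[0,0,8],[0,0,0]]]}}

```text
t: 9.93
ee_pos: [494.0, 57.0, 211.7]
orientation: [2.433, 1.987, 0.001]
ft_force: [0.1, -0.4, -6.8]
width: 33.8
grasp_force: 30.0
```

Emit:
{"fn": "servo_tool", "kwargs": {"deltas": [[[0,0,2],[0,0,0]],[[0,0,4],[0,0,0]],[[0,0,6],[0,0,0]],[[0,0,8],[0,0,0]],[[0,0,10],[0,0,0]]]}}

```text
t: 10.35
ee_pos: [494.0, 57.0, 201.6]
orientation: [2.433, 1.987, 0.0]
ft_force: [0.5, 0.4, -5.3]
width: 33.7
grasp_force: 30.0
```

```bash
python3 ft.py; python3 to.py 494 54 235 78.6
```

```text
F [ 0.844  0.125 -5.861] sd [0.5  0.6  0.45] zs [-5.35 -6.86 -6.22 -5.52 -5.8  -6.11 -5.88 -5.93 -5.13 -5.41 -5.95 -6.18]
t 10.95 pos [493.9  57.  201.8] yaw 78.5 tilt [ 0.  0. -1.] F [ 1.61  0.31 -5.32] w 33.4 g 30.0 q [0.09 0.26 1.93 0.   0.95 0.29]
shift [ -2.9   0.7 -33.2] turn z -0.002
```

Emit:
{"fn": "servo_tool", "kwargs": {"deltas": [[[0,0,2],[0,0,0]],[[0,0,4],[0,0,0]],[[0,0,6.5],[0,0,0]],[[0,0,9],[0,0,0]],[[0,0,11.5],[0,0,0]]]}}

```text
t: 11.37
ee_pos: [493.9, 57.0, 189.9]
orientation: [2.433, 1.987, 0.0]
ft_force: [0.4, -0.1, -4.7]
width: 33.9
grasp_force: 30.0
```

Emit:
{"fn": "servo_tool", "kwargs": {"deltas": [[[0,0,2.5],[0,0,0]],[[0,0,5],[0,0,0]],[[0,0,7.5],[0,0,0]],[[0,0,10],[0,0,0]],[[0,0,12.5],[0,0,0]]]}}

```text
t: 11.78
ee_pos: [493.9, 57.0, 177.5]
orientation: [2.433, 1.987, 0.0]
ft_force: [0.7, -0.0, -5.6]
width: 34.2
grasp_force: 30.0
```

Emit:
{"fn": "servo_tool", "kwargs": {"deltas": [[[0,0,2.5],[0,0,0]],[[0,0,5],[0,0,0]],[[0,0,7.5],[0,0,0]],[[0,0,10],[0,0,0]],[[0,0,12],[0,0,0]]]}}

```text
t: 12.2
ee_pos: [493.9, 57.0, 165.5]
orientation: [2.433, 1.987, 0.0]
ft_force: [2.1, 0.3, -3.5]
width: 33.7
grasp_force: 30.0
```

```bash
python3 ft.py; python3 to.py 494 54 235 78.6;  python3 side.py pics/g.png
```

```text
F [ 1.271  0.464 -3.177] sd [0.56 0.54 0.31] zs [-3.47 -3.15 -3.25 -3.54 -2.82 -2.46 -3.07 -3.07 -3.57 -3.21 -3.44 -3.06]
t 12.8 pos [493.9  57.  165.8] yaw 78.5 tilt [ 0.  0. -1.] F [ 1.62  0.7  -3.25] w 33.7 g 30.0 q [0.09 0.32 1.95 0.   0.87 0.29]
shift [ -2.9   0.7 -69.2] turn z -0.002
```

View pics/g.png

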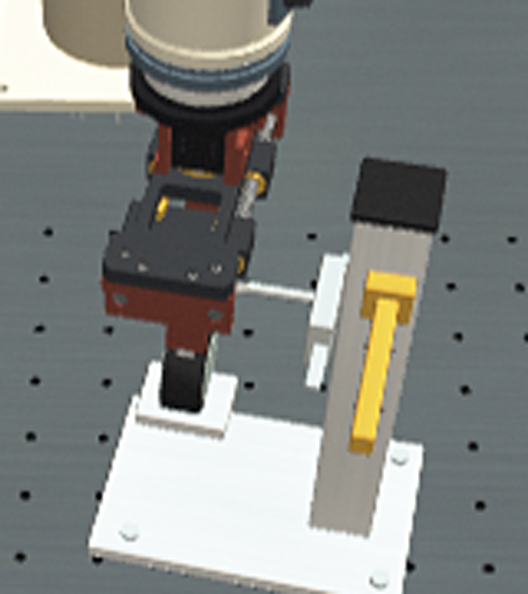

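It has sunk roughly half way (hook bar at (280,290), mount upright) with 3.2 N left. A small sideways force of +1.3 N on tool y means the eye sits slightly off-centre, so I'll correct by 1 mm while lowering.

Emit:
{"fn": "servo_tool", "kwargs": {"deltas": [[[0,0.2,2],[0,0,0]],[[0,0.4,4],[0,0,0]],[[0,0.6,6.5],[0,0,0]],[[0,0.8,9],[0,0,0]],[[0,1,11.5],[0,0,0]]]}}

```text
t: 13.27
ee_pos: [494.1, 56.9, 153.6]
orientation: [-2.432, -1.987, 0.002]
ft_force: [-3.0, 2.8, -2.4]
width: 33.7
grasp_force: 30.0
```

Emit:
{"fn": "servo_tool", "kwargs": {"deltas": [[[0,0,2.5],[0,0,0]],[[0,0,5],[0,0,0]],[[0,0,7.5],[0,0,0]],[[0,0,10],[0,0,0]],[[0,0,12.5],[0,0,0]]]}}

```text
t: 13.68
ee_pos: [494.3, 56.9, 141.3]
orientation: [-2.433, -1.987, 0.001]
ft_force: [-3.7, 2.2, -1.3]
width: 33.9
grasp_force: 30.0
```

Emit:
{"fn": "servo_tool", "kwargs": {"deltas": [[[0,0,2.5],[0,0,0]],[[0,0,5],[0,0,0]],[[0,0,7.5],[0,0,0]],[[0,0,9.5],[0,0,0]],[[0,0,11],[0,0,0]]]}}

```text
t: 14.1
ee_pos: [494.3, 56.8, 130.3]
orientation: [-2.433, -1.987, 0.001]
ft_force: [-4.6, 2.5, -0.5]
width: 33.5
grasp_force: 30.0
```

```bash
python3 ft.py; python3 ft.py; python3 to.py 494 54 235 78.6
```

```text
F [-4.4    2.949 -1.103] sd [0.4  0.48 0.43] zs [-0.46 -1.43 -0.91 -1.48 -0.97 -0.32 -1.39 -1.49 -1.19 -1.81 -0.71 -1.07]
F [-4.313  2.919 -0.941] sd [0.41 0.57 0.55] zs [-1.92 -0.38 -1.45 -1.64 -0.66 -0.29 -0.13 -1.04 -0.99 -0.48 -1.36 -0.94]
t 15.3 pos [494.3  56.8 130.5] yaw 78.5 tilt [-0.001 -0.    -1.   ] F [-5.38  3.13 -1.71] w 33.8 g 30.0 q [0.09 0.38 1.97 0.   0.79 0.29]
shift [  -2.9    0.2 -104.5] turn z -0.002
```

Emit:
{"fn": "servo_tool", "kwargs": {"deltas": [[[0,-0.2,0.5],[0,0,0]],[[0,-0.4,1],[0,0,0]],[[0,-0.6,2],[0,0,0]],[[0,-0.8,3],[0,0,0]],[[0,-0.8,4],[0,0,0]]]}}

```text
t: 15.72
ee_pos: [494.2, 56.9, 126.7]
orientation: [2.433, 1.987, 0.0]
ft_force: [-3.8, 1.5, -1.9]
width: 33.9
grasp_force: 30.0
```

Emit:
{"fn": "servo_tool", "kwargs": {"deltas": [[[0,0,1.5],[0,0,0]],[[0,0,3],[0,0,0]],[[0,0,4.5],[0,0,0]],[[0,0,6],[0,0,0]],[[0,0,7],[0,0,0]]]}}

```text
t: 16.13
ee_pos: [494.2, 56.9, 119.5]
orientation: [2.433, 1.987, 0.0]
ft_force: [-2.3, 0.8, -0.7]
width: 34.0
grasp_force: 30.0
```

```bash
python3 ft.py; python3 ft.py; python3 to.py 494 54 235 78.6
```

```text
F [-2.254  0.903 -0.433] sd [0.6  0.45 0.37] zs [-0.67 -0.15 -0.37 -0.16 -1.03 -0.85 -0.22 -0.83  0.1  -0.02 -0.15 -0.84]
F [-1.641  0.666 -0.568] sd [0.51 0.52 0.37] zs [-1.32 -0.29 -0.12 -0.59 -0.87 -0.38 -0.3  -0.46 -1.17 -0.4  -0.15 -0.77]
t 17.33 pos [494.1  57.  119.7] yaw 78.5 tilt [ 0.  0. -1.] F [-1.31 -0.46 -0.43] w 33.9 g 30.0 q [ 0.09  0.39  1.98 -0.    0.77  0.29]
shift [  -2.9    0.5 -115.3] turn z -0.002
```

Emit:
{"fn": "servo_tool", "kwargs": {"deltas": [[[0,-0.1,1.5],[0,0,0]],[[0,-0.2,3.5],[0,0,0]],[[0,-0.3,5.5],[0,0,0]],[[0,-0.3,7.5],[0,0,0]],[[0,-0.3,8.5],[0,0,0]]]}}

```text
t: 17.75
ee_pos: [494.1, 57.0, 111.0]
orientation: [2.433, 1.987, 0.001]
ft_force: [0.6, -1.1, -0.1]
width: 34.1
grasp_force: 30.0
```

```bash
python3 ft.py; python3 ft.py; python3 ft.py; python3 to.py 494 54 235 78.6
```

```text
F [ 0.891 -0.341  0.409] sd [0.53 0.5  0.65] zs [-0.09 -0.2   0.11  1.97  0.93 -0.32 -0.13  0.01  0.15  0.55  0.96  0.96]
F [ 1.963 -0.789  0.235] sd [0.44 0.43 0.39] zs [ 0.91  0.31 -0.12 -0.38  0.06  0.7   0.26  0.7   0.15  0.42  0.19 -0.38]
F [ 2.718 -0.926 -0.114] sd [0.37 0.49 0.43] zs [-0.53 -0.24  0.48  0.48 -0.38 -0.38 -0.44  0.67 -0.59  0.25 -0.22 -0.47]
t 19.55 pos [493.9  57.  111.2] yaw 78.5 tilt [ 0.  0. -1.] F [ 3.04 -1.69  0.39] w 34.2 g 30.0 q [ 0.09  0.41  1.98 -0.    0.75  0.29]
shift [  -2.9    0.7 -123.8] turn z -0.002
```

The vertical force is at its baseline, so the scale carries everything. I'll trim the sideways load and release.

Emit:
{"fn": "servo_tool", "kwargs": {"deltas": [[[0,0.1,0],[0,0,0]],[[0,0.2,0],[0,0,0]],[[0,0.2,0],[0,0,0]]]}}

```text
t: 19.8
ee_pos: [493.9, 57.0, 111.2]
orientation: [-2.433, -1.987, 0.0]
ft_force: [2.0, -0.3, -0.1]
width: 33.7
grasp_force: 30.0
```

Emit:
{"fn": "servo_tool", "kwargs": {"deltas": [[[0,0,0],[0,0,0]],[[0,0,0],[0,0,0]],[[0,0,0],[0,0,0]],[[0,0,0],[0,0,0]],[[0,0,0],[0,0,0]]], "grip": -0.15}}

```text
t: 20.22
ee_pos: [493.6, 57.0, 111.0]
orientation: [-2.433, -1.987, 0.001]
ft_force: [-0.3, -0.2, 0.0]
width: 50.4
grasp_force: 0.0
```

Emit:
{"fn": "servo_tool", "kwargs": {"deltas": [[[0,0,0],[0,0,0]],[[0,0,0],[0,0,0]],[[0,0,0],[0,0,0]],[[0,0,0],[0,0,0]],[[0,0,0],[0,0,0]]], "grip": -0.4}}

```text
t: 20.63
ee_pos: [493.9, 57.0, 111.2]
orientation: [-2.433, -1.987, 0.0]
ft_force: [-0.2, -0.2, 0.2]
width: 61.4
grasp_force: 0.0
```

```bash
python3 ft.py;python3 to.py 494 54 235 78.6;  python3 side.py pics/i.png
```

```text
F [-0.005 -0.092  0.104] sd [0.39 0.47 0.39] zs [ 0.16  0.01  0.07  0.25 -0.31  0.04 -0.82 -0.18  0.56  0.68  0.38  0.41]
t 21.23 pos [494.   57.  111.2] yaw 78.5 tilt [ 0.  0. -1.] F [-0.4  -0.32 -0.58] w 61.3 g 0.0 q [0.09 0.41 1.98 0.   0.75 0.29]
shift [  -2.9    0.7 -123.8] turn z -0.002
```

View pics/i.png

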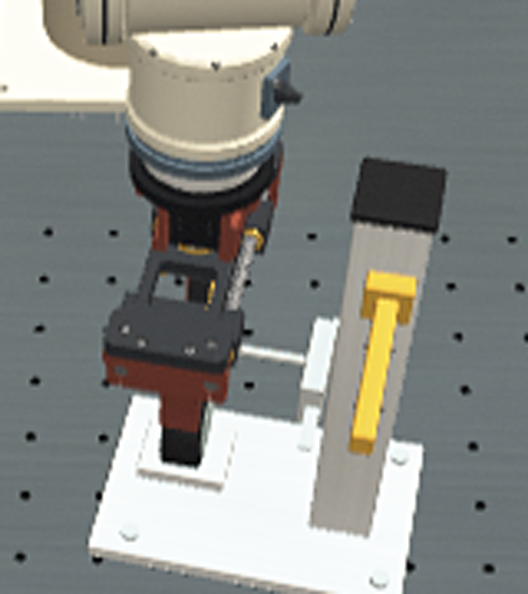

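Released and hanging, with the bar at (275,352). The mount shows no drop. I'll withdraw straight up.

Emit:
{"fn": "servo_tool", "kwargs": {"deltas": [[[0,0,-8],[0,0,0]],[[0,0,-20],[0,0,0]],[[0,0,-40],[0,0,0]],[[0,0,-65],[0,0,0]],[[0,0,-95],[0,0,0]]]}}

```text
t: 21.7
ee_pos: [492.9, 56.9, 206.7]
orientation: [-2.432, -1.986, 0.003]
ft_force: [0.7, 0.7, -1.1]
width: 61.3
grasp_force: 0.0
```

Emit:
{"fn": "servo_tool", "kwargs": {"deltas": [[[0,0,-35],[0,0,0]],[[0,0,-70],[0,0,0]],[[0,0,-105],[0,0,0]],[[0,0,-140],[0,0,0]],[[0,0,-140],[0,0,0]]]}}

```text
t: 22.12
ee_pos: [497.0, 57.3, 354.0]
orientation: [2.428, 1.983, 0.016]
ft_force: [1.0, 0.6, 0.0]
width: 61.3
grasp_force: 0.0
```

```bash
cat > meas.py <<'E'
from h import *
s=np.array([np.cos(np.radians(78.6)),np.sin(np.radians(78.6))]);n=np.array([s[1],-s[0]])
for c in("top","scene"):
    p=get_image(c);C=cloud(p);F=p["frame"].astype(int)
    d=C[...,:2]-[514.5,158.8];a=d@s;b=d@n;Z=C[...,2];sat=F[...,2]-F[...,0]>60;q=lambda m:np.round(np.percentile(Z[m],[5,25,50,75,95]),1) if m.sum() else None
    for l,m in(("marker arm",sat&(b>70)&(b<135)&(abs(a-4)<12)&(Z>80)),("hook bar",~sat&(a<-85)&(a>-131)&(abs(b)<4)&(Z>60)&(Z<265)),("pointer",~sat&(abs(a+27)<6)&(b>28)&(b<62)&(Z>60)&(Z<265)),("pointer wide",~sat&(abs(a+27)<12)&(b>24)&(b<75)&(Z>25)&(Z<265))):
        print(c,l,m.sum(),q(m),"a",np.round(np.median(a[m]),1) if m.any() else "","b",np.round(np.percentile(b[m],[3,97]),1) if m.any() else "")
E
python3 meas.py; python3 to.py 624 140.5 350 168.6
```

```text
top marker arm 235 [242.3 243.5 244.5 245.5 247.1] a 2.6 b [ 72.  125.7]
top hook bar 0 None a  b 
top pointer 0 None a  b 
top pointer wide 0 None a  b 
scene marker arm 240 [237.3 243.9 245.  245.8 247. ] a 4.7 b [ 72.4 131.2]
scene hook bar 101 [ 87.2 107.  142.8 150.8 154.5] a -101.5 b [-3.6  3.8]
scene pointer 82 [133.1 140.8 141.7 143.2 154.6] a -26.3 b [28.1 58.8]
scene pointer wide 127 [130.7 140.7 142.  148.  156.9] a -27.0 b [25.5 58.4]
t 22.22 pos [494.4  57.  348.1] yaw 78.5 tilt [ 0.004  0.    -1.   ] F [ 0.26 -0.28 -0.43] w 61.6 g 0.0 q [ 0.09  0.1   1.77 -0.    1.27  0.29]
shift [107.7 110.3  -1.4] turn z -1.573
```

Emit:
{"fn": "servo_tool", "kwargs": {"deltas": [[[20,20,0],[0,0,-0.12]],[[45,45,0],[0,0,-0.24]],[[70,71,0],[0,0,-0.36]],[[95,97,0],[0,0,-0.48]],[[108,110,0],[0,0,-0.6]]]}}

```text
t: 22.63
ee_pos: [624.8, 142.5, 343.6]
orientation: [-1.727, -2.622, 0.002]
ft_force: [-1.0, -1.1, 0.1]
width: 61.5
grasp_force: 0.0
```

Emit:
{"fn": "servo_tool", "kwargs": {"deltas": [[[0,0,0],[0,0,-0.12]],[[0,0,0],[0,0,-0.24]],[[0,0,0],[0,0,-0.36]],[[0,0,0],[0,0,-0.48]],[[0,0,0],[0,0,-0.6]]]}}

```text
t: 23.05
ee_pos: [622.2, 140.7, 343.7]
orientation: [-0.876, -3.013, 0.003]
ft_force: [-0.2, 0.2, -0.3]
width: 61.0
grasp_force: 0.0
```

Emit:
{"fn": "servo_tool", "kwargs": {"deltas": [[[0,0,0],[0,0,-0.12]],[[0,0,0],[0,0,-0.24]],[[0,0,0],[0,0,-0.36]],[[0,0,0],[0,0,-0.37]],[[0,0,0],[0,0,-0.37]]]}}

```text
t: 23.47
ee_pos: [622.6, 140.7, 344.5]
orientation: [-0.32, -3.123, 0.001]
ft_force: [0.5, 0.1, 1.1]
width: 61.2
grasp_force: 0.0
```

```bash
python3 meas.py;python3 to.py 624 140.5 233 168.6
python3 - <<'E'
from h import *
p=get_image("wrist");C=cloud(p);F=p["frame"].astype(int)
m=(F[...,2]-F[...,0]>60)&(C[...,2]>230)&(C[...,2]<252)&(abs(C[...,0]-600)<70)&(abs(C[...,1]-145)<50)
r=cv2.minAreaRect(C[m][:,:2].astype(np.float32));print(m.sum(),r,np.percentile(C[m][:,2],[5,50,95]))
P=C[m];f=P[P[:,0]>605];print(np.median(f,0),f.min(0),f.max(0))
E
```

```text
top marker arm 0 None a  b 
top hook bar 93 [104.5 141.7 145.5 151.4 154. ] a -109.1 b [-3.7  3.6]
top pointer 64 [138.5 139.7 140.7 141.8 143. ] a -28.2 b [29.4 54.9]
top pointer wide 72 [138.3 139.8 140.8 142.  149.9] a -28.5 b [25.1 54.8]
scene marker arm 359 [240.4 244.4 245.6 453.7 478.7] a 4.3 b [ 73.5 132.2]
scene hook bar 101 [ 82.  106.3 142.6 151.  154.8] a -102.2 b [-3.5  3.6]
scene pointer 88 [133.9 140.  141.3 142.7 152.7] a -26.4 b [28.2 58.6]
scene pointer wide 126 [130.6 140.3 141.6 146.9 156.3] a -27.1 b [25.6 58.4]
t 23.57 pos [622.9 140.8 345.2] yaw 168.3 tilt [-0.002 -0.    -1.   ] F [-0.03  0.1  -0.25] w 61.3 g 0.0 q [ 0.2   0.34  1.47  0.    1.34 -1.16]
shift [-1.300e+00  1.000e-01  1.122e+02] turn z -0.006
3383 ((588.2027587890625, 146.4152374267578), (24.860715866088867, 109.36823272705078), 78.673828125) [244.10104975 245.60660767 250.96806034]
[622.9490027  139.51453335 245.2348281 ] [605.00466394 130.45497031 242.86590672] [642.23651081 148.70109962 247.97985362]
```

Pointer mid-height is about 139.5 and marker mid-height about 238.3, so the marker must come down about 99 mm. I'll grip the arm.

Emit:
{"fn": "servo_tool", "kwargs": {"deltas": [[[-1,-1,35],[0,0,0]],[[-1,-1,70],[0,0,0]],[[-1,-1,98],[0,0,0]],[[-1,-1,113],[0,0,0]],[[-1,-1,113],[0,0,0]]]}}

```text
t: 24.03
ee_pos: [621.5, 139.1, 228.8]
orientation: [-0.318, -3.118, 0.003]
ft_force: [-1.3, 0.4, 0.4]
width: 62.0
grasp_force: 0.0
```

Emit:
{"fn": "servo_tool", "kwargs": {"deltas": [[[0,0,0],[0,0,0]],[[0,0,0],[0,0,0]],[[0,0,0],[0,0,0]],[[0,0,0],[0,0,0]],[[0,0,0],[0,0,0]]], "grip": 1}}

```text
t: 24.45
ee_pos: [624.6, 139.8, 234.5]
orientation: [0.317, 3.124, 0.001]
ft_force: [-0.7, -0.8, -0.7]
width: 31.9
grasp_force: 0.0
```

Emit:
{"fn": "servo_tool", "kwargs": {"deltas": [[[0,0,0],[0,0,0]],[[0,0,0],[0,0,0]],[[0,0,0],[0,0,0]]]}}

```text
t: 24.7
ee_pos: [624.2, 139.8, 233.4]
orientation: [0.317, 3.125, 0.0]
ft_force: [1.2, 5.9, 0.2]
width: 12.0
grasp_force: 24.9
```

```bash
python3 to.py 624 140.5 131 168.6
```

```text
t 24.7 pos [624.2 139.8 233.4] yaw 168.4 tilt [ 0.  0. -1.] F [1.22 5.95 0.18] w 12.0 g 24.9 q [ 0.2   0.43  1.59  0.    1.12 -1.17]
shift [  0.3   0.7 102.4] turn z -0.003
```

Emit:
{"fn": "servo_tool", "kwargs": {"deltas": [[[0,0,4],[0,0,0]],[[0,0,11],[0,0,0]],[[0,0,18],[0,0,0]],[[0,0,25],[0,0,0]],[[0,0,32],[0,0,0]]]}}

```text
t: 25.12
ee_pos: [624.2, 139.9, 200.2]
orientation: [0.316, 3.125, 0.001]
ft_force: [0.7, 2.6, 1.6]
width: 11.7
grasp_force: 30.0
```

Emit:
{"fn": "servo_tool", "kwargs": {"deltas": [[[0,0,7],[0,0,0]],[[0,0,14],[0,0,0]],[[0,0,21],[0,0,0]],[[0,0,25],[0,0,0]],[[0,0,28],[0,0,0]]]}}

```text
t: 25.53
ee_pos: [624.2, 139.9, 172.5]
orientation: [-0.316, -3.126, -0.0]
ft_force: [1.1, 3.4, 1.2]
width: 11.7
grasp_force: 30.0
```

```bash
python3 meas.py|grep -v bar;python3 to.py 624 140.5 131 168.6; python3 side.py pics/j.png
```

```text
top marker arm 0 None a  b 
top pointer 0 None a  b 
top pointer wide 0 None a  b 
scene marker arm 261 [178.3 183.  184.2 185.3 305.1] a 4.7 b [ 74.8 133. ]
scene pointer 20 [138.6 140.2 141.1 141.5 142. ] a -25.6 b [50.  59.1]
scene pointer wide 21 [138.6 140.2 141.1 141.7 142.3] a -25.8 b [40.5 59.1]
t 25.63 pos [624.2 139.8 172.6] yaw 168.4 tilt [-0.  0. -1.] F [ 2.01  4.04 -1.6 ] w 11.8 g 30.0 q [ 0.2   0.5   1.63  0.    1.01 -1.17]
shift [ 0.3  0.6 41.6] turn z -0.003
```

View pics/j.png

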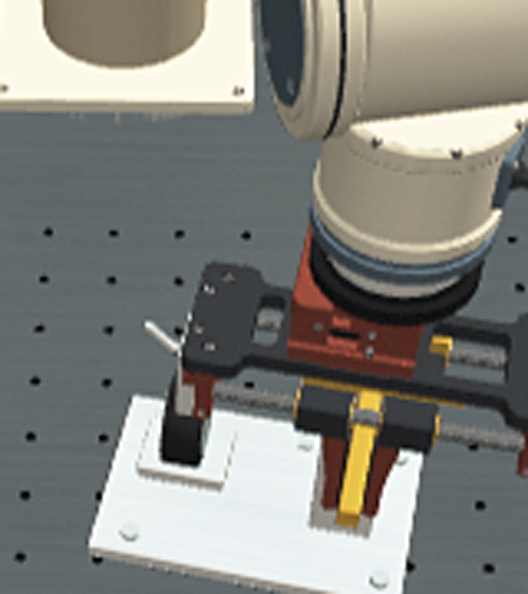

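The marker follows the grip, and wrist and column are clear of each other. Marker mid-height is now 177 against the pointer's 139.4, so lower 38 mm more.

Emit:
{"fn": "servo_tool", "kwargs": {"deltas": [[[0,0,6],[0,0,0]],[[0,0,13],[0,0,0]],[[0,0,20],[0,0,0]],[[0,0,26],[0,0,0]],[[0,0,31],[0,0,0]]]}}

```text
t: 26.1
ee_pos: [624.2, 139.8, 141.4]
orientation: [0.316, 3.125, 0.0]
ft_force: [1.6, 4.4, 0.6]
width: 11.8
grasp_force: 30.0
```

Emit:
{"fn": "servo_tool", "kwargs": {"deltas": [[[0,0,3],[0,0,0]],[[0,0,5],[0,0,0]],[[0,0,7],[0,0,0]],[[0,0,7],[0,0,0]],[[0,0,7],[0,0,0]]]}}

```text
t: 26.52
ee_pos: [624.2, 139.8, 134.3]
orientation: [-0.316, -3.126, -0.0]
ft_force: [2.8, 4.2, -1.5]
width: 12.0
grasp_force: 30.0
```

```bash
python3 meas.py|grep scene|grep -v bar; python3 meas.py|grep scene|grep -v bar;python3 to.py 624 140.5 131 168.6
```

```text
scene marker arm 237 [142.5 145.2 146.4 148.5 267.4] a 4.7 b [ 78.8 133.5]
scene pointer 0 None a  b 
scene pointer wide 0 None a  b 
scene marker arm 235 [142.  145.1 146.2 148.2 267.1] a 4.7 b [ 78.4 133.3]
scene pointer 0 None a  b 
scene pointer wide 0 None a  b 
t 26.72 pos [624.2 139.8 134.3] yaw 168.4 tilt [ 0.  0. -1.] F [ 1.78  5.81 -1.16] w 11.5 g 30.0 q [ 0.2   0.55  1.65  0.    0.94 -1.17]
shift [0.3 0.7 3.3] turn z -0.003
```

Emit:
{"fn": "servo_tool", "kwargs": {"deltas": [[[0,0,0],[0,0,0]],[[0,0,0],[0,0,0]],[[0,0,0],[0,0,0]],[[0,0,0],[0,0,0]],[[0,0,0],[0,0,0]]], "grip": -0.3}}

```text
t: 27.13
ee_pos: [623.8, 139.3, 135.0]
orientation: [-0.317, -3.125, 0.001]
ft_force: [-0.4, -0.3, -0.0]
width: 41.5
grasp_force: 0.0
```

Emit:
{"fn": "servo_tool", "kwargs": {"deltas": [[[0,0,-5],[0,0,0]],[[0,0,-20],[0,0,0]],[[0,0,-50],[0,0,0]],[[0,0,-85],[0,0,0]],[[0,0,-120],[0,0,0]]]}}

```text
t: 27.55
ee_pos: [623.5, 139.4, 256.3]
orientation: [-0.316, -3.124, 0.001]
ft_force: [0.8, 0.1, -0.4]
width: 57.0
grasp_force: 0.0
```

Emit:
{"fn": "servo_tool", "kwargs": {"deltas": [[[0,0,-35],[0,0,0]],[[0,0,-70],[0,0,0]],[[0,0,-105],[0,0,0]],[[0,0,-105],[0,0,0]],[[0,0,-105],[0,0,0]]]}}

```text
t: 27.97
ee_pos: [625.0, 139.8, 363.2]
orientation: [0.316, 3.121, 0.002]
ft_force: [-0.3, 0.0, -0.7]
width: 57.2
grasp_force: 0.0
```

```bash
python3 meas.py; python3 meas.py|grep -v bar;python3 to.py 624 140.5 131 168.6; python3 side.py pics/k.png
```

```text
top marker arm 44 [143.1 144.6 145.3 146.2 147.9] a 0.1 b [ 94.9 117.3]
top hook bar 93 [103.2 141.5 145.2 152.5 155.2] a -109.2 b [-3.7  3.6]
top pointer 65 [137.9 139.3 140.4 141.6 143.1] a -27.9 b [29.4 55. ]
top pointer wide 76 [137.7 139.4 140.5 142.1 154. ] a -28.5 b [25.  54.8]
scene marker arm 328 [143.5 145.5 146.9 471.3 494.6] a 4.5 b [ 73.  133.3]
scene hook bar 96 [ 90.1 106.6 143.5 151.3 154.8] a -103.0 b [-3.7  3.8]
scene pointer 91 [138.  140.3 141.7 145.9 155.5] a -26.6 b [28.3 58.2]
scene pointer wide 127 [129.9 140.1 142.  150.2 157.5] a -27.2 b [25.8 58. ]
top marker arm 28 [143.2 144.3 145.  146.1 147.3] a -1.0 b [ 94.8 115. ]
top pointer 66 [137.4 139.8 140.7 141.6 143.4] a -28.2 b [29.  54.9]
top pointer wide 77 [137.3 139.9 140.7 141.9 154.4] a -28.5 b [24.8 54.8]
scene marker arm 323 [143.1 145.4 146.8 468.5 492.6] a 4.4 b [ 75.3 133. ]
scene pointer 91 [130.5 140.4 141.4 143.5 155.5] a -26.3 b [28.2 58.3]
scene pointer wide 128 [130.4 140.4 141.7 148.9 157.2] a -27.1 b [25.8 58. ]
t 28.17 pos [623.2 139.4 358.2] yaw 168.4 tilt [-0.003 -0.001 -1.   ] F [-0.07  0.05 -0.6 ] w 57.3 g 0.0 q [ 0.2   0.33  1.45 -0.    1.36 -1.17]
shift [ -1.3   1.5 227.2] turn z -0.003
```

View pics/k.png

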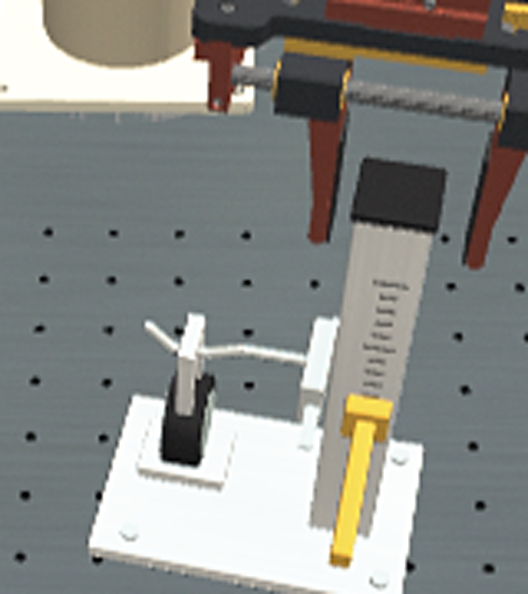

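The mount hangs upright on the seat (eye at (190,350)). The marker is at (365,410), mid-height about 138.5, against about 139.4 for the pointer. The hand is well clear, so I'm handing in.

```bash
python3 -c "
from workcell import close_job
print(close_job())"
```

```text
the job is handed in; nothing more can be done
None
```

The lens mount hangs still on the scale's hook, sunk about 100 mm (roughly 7 N). The brass marker measures within about 1 mm of the pointer, the hand is clear, and the job is handed in; no verdict came back.

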